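# Put the joystick away and lock the parts drawer

### The arm

A 6-joint arm with a two-finger parallel gripper is mounted at the origin on the work surface. World frame = base frame: x ahead of the robot, y to its left, z up, the work surface at z = 0. Lengths are in mm, angles in rad, forces in N, time in s.
With the tool pointing down it reaches from about 375 to 975 mm from the base axis. Payload 3.8 kg.
Tool frame: the origin (TCP) lies midway between the tips of the shut fingers; the grasp point (between the pads) lies 19 mm behind it (r.hold_point_z is the distance from the TCP to the grasp point, in mm); z points along the fingers, y is the line along which they close (so a half turn about z gives the same grasp; the last joint's range is limited). The gripper opens to 85 mm and grips with 20 to 120 N. Pads are 22 mm wide; open, the fingers measure 114 mm over their backs; the gripper's body (76 mm by 85 mm) begins 54 mm behind the grasp point. The pads swing forward as they close: fully open they stand 13 mm farther back than shut.
Start: joints at [-1.162, 0.264, 1.604, -0, 1.274, -0.037], TCP at [291.04, -609.027, 231.28] pointing down, gripper open.
Joint ranges: [-2.63, 2.63], [-0.94, 2.18], [0.31, 2.57], [-1.31, 4.45], [0, 2.66], [-2.55, 2.55]. Speed limits (rad/s): [2.57, 2.57, 3.14, 3.14, 3.14, 3.14].

### API

Orientations are given as a rotation vector (axis times angle).
In Python, from rig import r gives the robot as it stands. Calls block until the motion is done:
- r.movep(position, orientation): joint-space move of the TCP to a pose.
- r.line_to(position, max_speed=150, attitude=None, guard=None): straight line of the TCP; attitude=None keeps the orientation; max_speed is the mean speed in mm/s. With guard (N) it stops when the force on the tool has changed by that much, and returns True; else False.
- r.goto_joints(angles): joint-space move.
- r.grip(opening, grasp_force=None): opening from 0.0 (shut) to 1.0 (fully open); grasp_force is the grip in N (None keeps the last); returns when the fingers have stopped.
- r.wait(seconds).
- r.solve_ik(position, orientation): joint angles nearest the present ones, or None.
- r.state(): the state.
- r.read_camera(name): name is "scene" or "top"; returns the picture (420x560x3 uint8, red, green, blue); there is no depth.
- r.camera_info(name): a dict with "fx", "fy", "cx", "cy" (pixels), "D" ([k1, k2, p1, p2, k3] as OpenCV has them; the pictures are not rectified), "camera_from_world" (4x4, takes a point from world to camera coordinates). Camera axes: x right, y up, looking along -z (the intrinsics and any distortion apply to the point x, -y, -z); pixel columns grow to the right and rows downward; lengths in mm; the calibration is good to about 2 mm. A picture is of the moment at which its call begins. camera_info takes no time and is no camera call.
A pose or a line that the arm cannot do raises r.Unreachable and nothing moves.
- r.close_job(): hands the job in; it is judged then, once.
The state is a dict: "time": time; "joints": joint angles; "joint_velocities": joint speeds; "tau": joint torques, N m; "ee_pos": TCP position; "eef_rot": TCP orientation; "contact_force": force on the tool from outside, world axes, zero at the start; "ft_torque": the same for the moment, N m; "opening": opening from 0.0 (shut) to 1.0 (fully open); "finger_force": force on a finger pad.
Only numpy, scipy, OpenCV 4.12 (cv2) and the standard library are available. Lean on these libraries where they do the work, as an engineer would, in place of code of your own. Each camera call takes 0.05 s, during which the arm holds its last target. There are 200 camera calls.

### The job

Stand the joystick with the yellow ball upright in the open blue drawer and let go of it, then slide the drawer fully shut. Next slide the steel lock bar on top of the unit by its black knob, to the right up to its stop, so that its tongue hangs in front of the drawer, and last push the orange thumb wedge to the right along its ramp as far as it goes, so that it jams the bar fast. Leave everything else on the bench where it is.

Things in the scene. Friction and masses are not known exactly. Their poses are not given: they have to be found in the camera images.
- cabinet: grey parts-drawer unit, fixed to the bench, 220 mm deep (x), 260 wide (y), 125 high; origin: centre of its underside; own -x points out of the front to the robot, +y to its left side seen from the robot; yaw varies -0.1 to 0.2. Front: blue drawer on the right 190 mm, fixed grey pillar on the left. On top, at most 168 mm above the bench: lock bar near the front edge, behind it wedge and ramp, at the back a tape roll
- drawer (a joint): opening of the drawer in m: 0 fully shut, 0.13 fully open, starts at 0.105 to 0.125; it slides out along the unit's -x axis, friction about 2 N and some damping, stays where it is left and has a dead stop at 0
- drawer_floor (a point): centre of the drawer's inner floor, 14 mm above the bench; moves with the drawer, axes as the unit. Inside 190 mm (x) by 170 mm (y), walls 55 mm high, 5 mm thick; the blue front rises 105 mm above the floor, inner face 95 mm to -x of this point. Open to above from there to the unit's front edge, at x = q - 0.100 for opening q; 101 mm of height inside the unit
- drawer_handle (a point): middle of the drawer's steel bar handle: round bar 11 mm thick, 90 mm long along the unit's y, 35 mm in front of the blue front face, 94 mm above the bench (31 mm below the unit's top); moves with the drawer
- bar (a joint): position of the lock bar in m: 0 to 0.008 at the start (left, its tongue before the grey pillar), 0.058 at its right-hand stop, tongue before the shut drawer; slides along the unit's -y, friction about 2 N, stays where left. The tongue is 22 mm wide, hangs 26 mm below the bar's underside, 6 mm before the shut drawer's front, and would keep an open drawer from shutting
- bar_knob (a point): centre of the black upright knob of the lock bar, 16 mm in diameter and 28 mm tall, from 138 to 166 mm above the bench (this point at 152 mm); it stands on the flat steel arm of the bar (top at 138 mm) at the unit's front edge and moves with the bar
- wedge (a joint): position of the orange thumb wedge in m: 0 to 0.010 at the start (loose), meets the back of the bar at about 0.035, jammed at its end stop at 0.0375; slides to -y of the unit and 6 degrees towards the bar: direction (-0.105, -0.995, 0) in the unit's axes; friction about 3 N, rising to about 15 N as it jams; stays where left
- wedge_tab (a point): centre of the wedge's upright thumb tab, 14 mm (x) by 12 mm (y) and 26 mm tall, from 141.5 to 167.5 mm above the bench (this point at 154.5 mm); the wedge below it is 50 mm long (y) and its top is at 141.5 mm; moves with the wedge
- stick_yellow_ball (a point): centre of the yellow ball, 32 mm in diameter, on top of a loose arcade joystick module (about 0.22 kg) standing upright: black base 54 mm square, 26 high, under a steel plate 62 mm square, 3 thick; shaft 10 mm thick; ball centre 70 mm above the underside, 86 mm high overall; z up, x and y square with the base. The one to put away
- stick_blue_ball (a point): centre of the blue ball, 32 mm in diameter, on top of a loose arcade joystick module (about 0.22 kg) standing upright: black base 54 mm square, 26 high, under a steel plate 62 mm square, 3 thick; shaft 10 mm thick; ball centre 70 mm above the underside, 86 mm high overall; z up, x and y square with the base. Leave it alone
- stick_green_ball (a point): centre of the green ball, 32 mm in diameter, on top of a loose arcade joystick module (about 0.22 kg) standing upright: black base 54 mm square, 26 high, under a steel plate 62 mm square, 3 thick; shaft 10 mm thick; ball centre 70 mm above the underside, 86 mm high overall; z up, x and y square with the base. Leave it alone
- tape: loose tan roll of tape lying on the back left of the unit, 80 mm across, 24 mm high; origin at the centre of its underside. Leave it alone
- bottle: loose closed green glass bottle, 62 mm across, 190 mm high, standing; origin at its underside. Leave it alone
- driver: loose screwdriver with a black handle, lying on the left of the bench; origin at its middle underneath. Leave it alone
- dome: loose white arcade push button with a black rim, 60 mm across, 27 mm high, at the front left; origin at its underside. Leave it alone
Things that resemble listed ones, but are neither listed nor needed, are in the scene too. Leave any brown, red or turquoise look-alike of the part that bears stick_yellow_ball alone.

How it is judged (in metres and radians):
On the way, in this order (a step that is already met when the one before it is completed fails the run):
1. the yellow-ball joystick stands in the open drawer, released (x of stick_yellow_ball in the frame of drawer_floor between -0.085 and 0.085 m and y of stick_yellow_ball in the frame of drawer_floor between -0.075 and 0.075 m and z of stick_yellow_ball in the frame of drawer_floor between 0.055 and 0.08 m and angle between stick_yellow_ball's own z axis and vertical below 0.2 rad and value of joint drawer above 0.05 m and contact force between the fingers and stick_yellow below 0.1 N), for 0.2 s.
2. the drawer is slid shut with the joystick in it (x of stick_yellow_ball in the frame of drawer_floor between -0.085 and 0.085 m and y of stick_yellow_ball in the frame of drawer_floor between -0.075 and 0.075 m and z of stick_yellow_ball in the frame of drawer_floor between 0.055 and 0.08 m and angle between stick_yellow_ball's own z axis and vertical below 0.2 rad and value of joint drawer below 0.006 m), for 0.2 s.
3. the lock bar is slid across before the shut drawer (value of joint drawer below 0.006 m and value of joint bar above 0.053 m), for 0.2 s.
4. the wedge is jammed against the bar (all of step 3 and value of joint wedge above 0.0357 m), for 0.2 s.
At the end, for the whole second after the job is handed in: The yellow-ball joystick stands upright (within 0.2 rad) and at rest on the drawer's floor, the drawer is shut to within 6 mm, the lock bar is within 5 mm of its right-hand stop and the wedge is within 1.8 mm of its end stop, jammed against the bar (all of step 4 and x of stick_yellow_ball in the frame of drawer_floor between -0.085 and 0.085 m and y of stick_yellow_ball in the frame of drawer_floor between -0.075 and 0.075 m and z of stick_yellow_ball in the frame of drawer_floor between 0.055 and 0.08 m and angle between stick_yellow_ball's own z axis and vertical below 0.2 rad and linear speed of stick_yellow below 0.02 m/s); the robot touches nothing.
It fails at once if another joystick is disturbed (moved more than 25 mm) (distance of any of stick_blue_ball, stick_green_ball from where it was at the start of the episode above 0.025 m).
It fails at once if the tape roll, bottle, screwdriver or push button is disturbed (moved more than 25 mm) (distance of any of tape, bottle, driver, dome from where it was at the start of the episode above 0.025 m).
It also fails if it takes over 58 s, if anything falls off the work surface, if the arm or the gripper's body presses on something with over 40 N, if the wrist force passes 120 N, or if a joint passes its speed limit or range.

## Working session

There is one attempt and no reset: what is moved stays moved. The work goes in short steps, each a Python script; the robot and the scene stay as the last script left them, time stands still between calls to the robot, and variables do not carry over. Pictures are saved under pics/ and viewed, at most 10 in all, crops included, and the job is handed in when it is done.

```bash
mkdir -p pics; ls; cat > h.py <<'E'
import numpy as np, cv2
from rig import r
def save(name,fn):
    im=r.read_camera(name); cv2.imwrite(fn,im[:,:,::-1]); return im
def ray(cam,u,v):
    c=r.camera_info(cam); K=np.array([[c['fx'],0,c['cx']],[0,c['fy'],c['cy']],[0,0,1.]])
    p=cv2.undistortPoints(np.array([[[u,v]]],float),K,np.array(c['D'],float))[0,0]
    T=np.array(c['camera_from_world']); R=T[:3,:3]; o=-R.T@T[:3,3]
    return o,R.T@np.array([p[0],-p[1],-1.])
def onz(cam,u,v,z):
    o,d=ray(cam,u,v); return o+d*(z-o[2])/d[2]
def proj(cam,P):
    c=r.camera_info(cam); K=np.array([[c['fx'],0,c['cx']],[0,c['fy'],c['cy']],[0,0,1.]])
    T=np.array(c['camera_from_world']); q=T[:3,:3]@np.array(P,float)+T[:3,3]; q=q*[1,-1,-1]
    return cv2.projectPoints(q[None],np.zeros(3),np.zeros(3),K,np.array(c['D'],float))[0].ravel()
E
python3 - <<'E'
from h import *
a=save('scene','pics/s0.png');b=save('top','pics/t0.png')
for n in('scene','top'):
    o,_=ray(n,280,210);print(n,o.round(),onz(n,280,210,0).round())
print(r.state()['eef_rot'],r.hold_point_z)
E
```

```text
pics
scene [1061. -446. 1096.] [461.  80.   0.]
top [ 440.   -3. 1078.] [560.   0.   0.]
[-3.06195722e+00 -6.94028017e-01  6.26043809e-04] 18.700000000000003
```

View pics/s0.png

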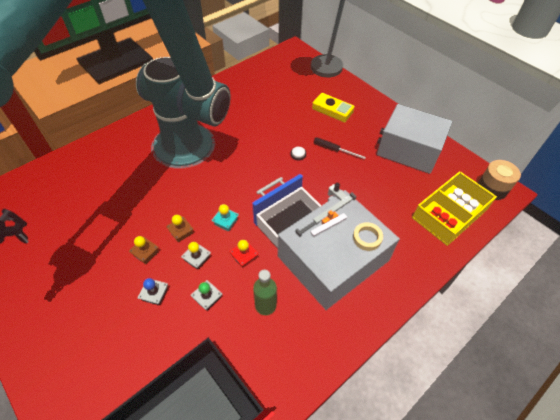

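View pics/t0.png

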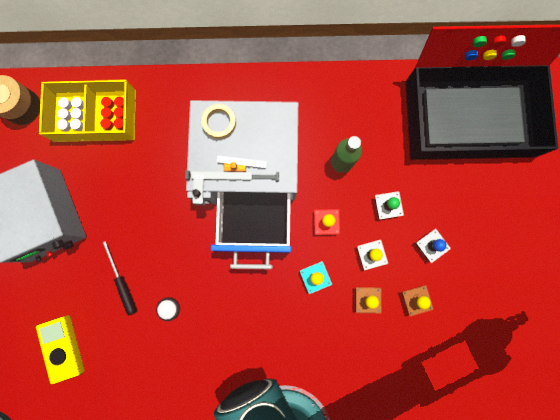

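The top view shows the steel-plated yellow joystick at about (373,255), with red, turquoise and brown look-alikes around it. The cabinet spans (188–298, 100–195), with the drawer open below it, the handle at about (251,267), the knob near (197,190) and the wedge near (233,166). I'll enlarge this region next.

```bash
python3 - <<'E'
import cv2
b=cv2.imread('pics/t0.png');c=b[90:290,170:430]
cv2.imwrite('pics/t0c.png',cv2.resize(c,None,fx=3,fy=3,interpolation=cv2.INTER_CUBIC))
b=cv2.imread('pics/s0.png');c=b[165:305,175:400]
cv2.imwrite('pics/s0c.png',cv2.resize(c,None,fx=3.5,fy=3.5,interpolation=cv2.INTER_CUBIC))
E
```

```text
(no output)
```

View pics/t0c.png

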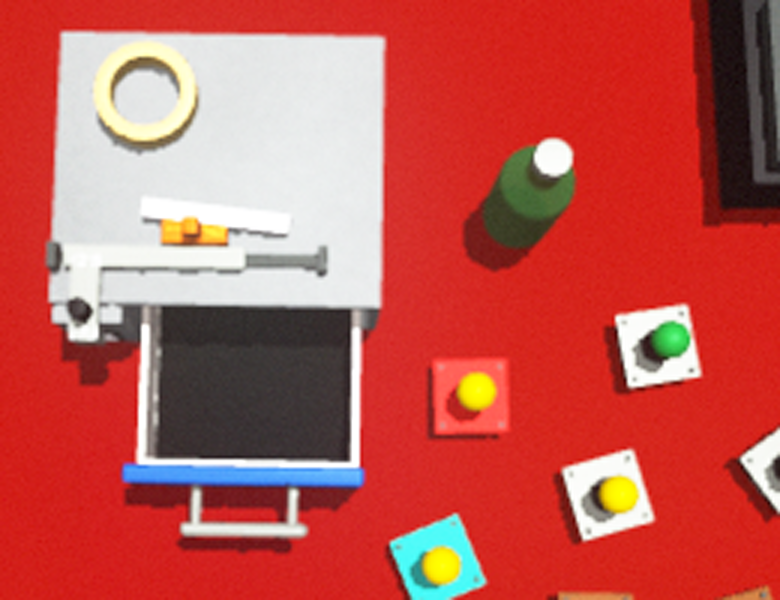

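View pics/s0c.png

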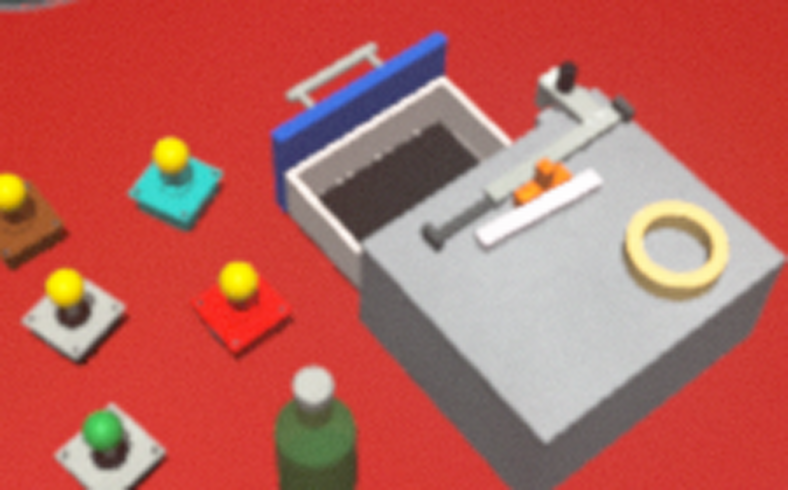

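Yellow target ball is at about crop (618,495), the unit's top corners at (60,31), (384,36), (381,308), (50,305), the knob top at (79,309), the tab top at (190,226) and the handle ends at (186,531) and (303,531).

```bash
cat >> h.py <<'E'
from scipy.spatial.transform import Rotation as Rn
def att(a):  # tool down, closing line along world angle a
    y=np.array([np.cos(a),np.sin(a),0]); z=np.array([0,0,-1.]); return Rn.from_matrix(np.c_[np.cross(y,z),y,z]).as_rotvec()
def blobs(im,lo,hi,amin=8):
    m=cv2.inRange(cv2.cvtColor(im,cv2.COLOR_RGB2HSV),lo,hi)
    n,l,s,c=cv2.connectedComponentsWithStats(m)
    return [(c[i].round(1).tolist(),s[i].tolist()) for i in range(1,n) if s[i,4]>=amin]
def tri(p,q):
    (a,d),(b,e)=ray('top',*p),ray('scene',*q); d=d/np.linalg.norm(d);e=e/np.linalg.norm(e)
    s,t=np.linalg.lstsq(np.c_[d,-e],b-a,rcond=None)[0]; P,Q=a+s*d,b+t*e
    return (P+Q)/2,np.linalg.norm(P-Q)
E
python3 - <<'E'
from h import *
b=cv2.imread('pics/t0.png')[:,:,::-1];a=cv2.imread('pics/s0.png')[:,:,::-1]
for im,n,w in((b,'top',(355,240,390,270)),(a,'scene',(182,238,206,257))):
    print(n,[x for x in blobs(im,(24,130,90),(34,255,255)) if w[0]<x[0][0]<w[2] and w[1]<x[0][1]<w[3]])
    print(n,'orange',[x for x in blobs(im,(8,150,120),(20,255,255),4) if abs(x[0][0]-(233 if n=='top' else 330))<15])
f=lambda x,y,z:onz('top',170+x/3,90+y/3,z)
for nm,x,y,z in[('BL',60,31,125),('BR',384,36,125),('FR',381,308,125),('FL',50,305,125),('knobtop',79,309,166),('tabtop',190,226,167.5),('hL',186,531,94),('hR',303,531,94),('bfL',124,474,119),('bfR',363,477,119),('p1',561,468,29),('p2',632,450,29),('p3',654,521,29),('p4',584,542,29)]:
    print(nm,f(x,y,z).round(1))
g=lambda x,y:(175+x/3.5,165+y/3.5)
for nm,p,q in[('knobtop',(79,309),(568,68)),('tabtop',(190,226),(547,166))]:
    print(nm,tri((170+p[0]/3,90+p[1]/3),g(*q)))
E
```

```text
top [([376.1, 254.4], [370, 249, 13, 12, 121])]
top orange [([233.8, 167.9], [224, 163, 22, 9, 74])]
scene [([193.1, 246.6], [189, 242, 9, 10, 73])]
scene orange [([333.8, 108.4], [312, 92, 43, 31, 106]), ([335.5, 97.5], [334, 97, 4, 2, 4]), ([329.6, 216.4], [322, 211, 16, 12, 82])]
BL [816.5 212.1 125. ]
BR [806.7 -48.4 125. ]
FR [586.  -40.6 125. ]
FL [593.6 218.5 125. ]
knobtop [583.5 187.2 166. ]
tabtop [644.8 103.4 167.5]
hL [415.5 116.8  94. ]
hR [413.7  24.2  94. ]
bfL [460.8 161.6 119. ]
bfR [454.9 -23.7 119. ]
p1 [ 460.5 -193.6   29. ]
p2 [ 474.5 -254.5   29. ]
p3 [ 414.4 -270.3   29. ]
p4 [ 398.  -210.5   29. ]
knobtop (array([585.66211273, 190.12935152, 161.51534192]), np.float64(4.739148174315066))
tabtop (array([647.24593644, 105.56107305, 161.50023431]), np.float64(3.470940767804733))
```

```bash
python3 - <<'E'
from h import *
P,e=tri((376.1,254.4),(193.1,246.6)); Q=onz('top',376.1,254.4,70); print(P.round(1),e.round(1),Q.round(1),onz('scene',193.1,246.6,70).round(1))
B=np.array([Q[0],Q[1]]); 
if abs(P[2]-70)<12 and np.hypot(*(B-[437,-232]))<8:
    A=att(np.radians(104))
    r.grip(0.7,40)
    r.movep([*B,170],A); save('top','pics/t1.png')
    print(r.line_to([*B,48.5],120,guard=15)); r.grip(0,40)
    s=r.state();print(s['opening'],s['finger_force'],s['time'],s['ee_pos'])
    r.line_to([*B,90],100);s=r.state();print(s['opening'],s['finger_force'],s['contact_force'])
    save('scene','pics/s1.png')
E
```

```text
[ 438.3 -231.6   71.3] 0.0 [ 438.3 -231.9   70. ] [ 437.5 -231.3   70. ]
False
0.35078702063172185 39.188624024391174 4.0667 [ 438.99745447 -232.25182849   49.47202333]
0.3510418364953125 39.7169154882431 [-0.41661555  0.80714093 -3.30511287]
```

```bash
python3 - <<'E'
from h import *
s=r.state();print(s['finger_force'])
x,y=438.3,-231.9; yaw=-0.03; A=att(np.pi/2+yaw)
r.line_to([x,y,205],200)
r.line_to([523,57,205],220,A)
save('top','pics/t2.png')
print(r.line_to([523,57,90],150,guard=12),r.state()['ee_pos'])
print(r.line_to([523,57,61],50,guard=6),r.state()['ee_pos'],r.state()['finger_force'],r.state()['time'])
save('scene','pics/s2.png')
a=cv2.imread('pics/s2.png')[165:305,175:400];b=cv2.imread('pics/t2.png')[90:290,170:430]
a=cv2.resize(a,None,fx=2.4,fy=2.4);b=cv2.resize(b,(260,200))
o=np.zeros((540,540,3),np.uint8);o[:336,:540]=a;o[340:540,:260]=b;cv2.imwrite('pics/m2.png',o)
E
```

```text
39.716970920562744
False [523.90018496  56.945001    90.91864529]
True [522.59009805  57.69970356  62.86340498] 40.46030580997467 8.425
```

View pics/m2.png

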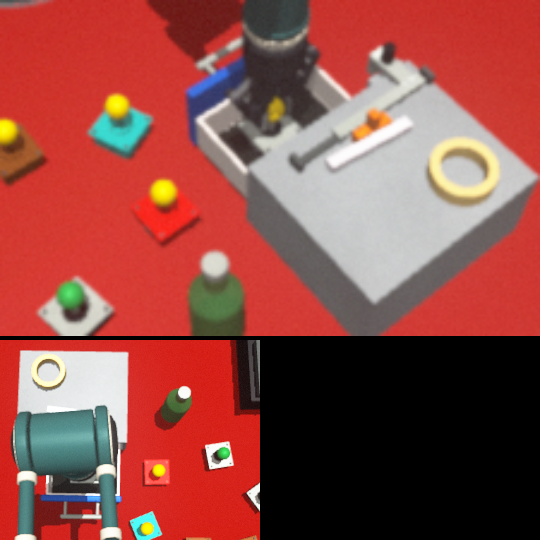

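The stick is inside the drawer with the gripper around the ball at about (275,108). It touched down at TCP z 62.9, against about 63.5 expected. I'll release, retreat to in front of the handle and look.

```bash
python3 - <<'E'
from h import *
A=att(np.pi/2-0.03)
r.grip(0.75); r.line_to([523,57,150],120); r.line_to([370,70.5,180],250); r.grip(0)
print(r.state()['time'])
save('scene','pics/s3.png');save('top','pics/t3.png')
b=cv2.imread('pics/t3.png')[:,:,::-1]
print([(x,onz('top',*x[0],84).round(1)) for x in blobs(b,(24,130,90),(34,255,255)) if 200<x[0][0]<300])
a=cv2.imread('pics/s3.png')[165:305,175:400];b=cv2.imread('pics/t3.png')[90:290,170:430]
o=np.zeros((560,780,3),np.uint8);o[:280,:450]=cv2.resize(a,(450,280));o[160:,460:]=cv2.resize(b,None,fx=2,fy=2)[:400,:320];cv2.imwrite('pics/m3.png',o)
E
```

```text
11.175
[(([227.2, 165.6], [225, 165, 5, 2, 8]), array([663.2, 128.3,  84. ])), (([241.1, 166.7], [238, 165, 7, 4, 21]), array([659.8,  94. ,  84. ])), (([256.9, 222.2], [251, 216, 13, 13, 123]), array([521.8,  56.9,  84. ]))]
```

View pics/m3.png

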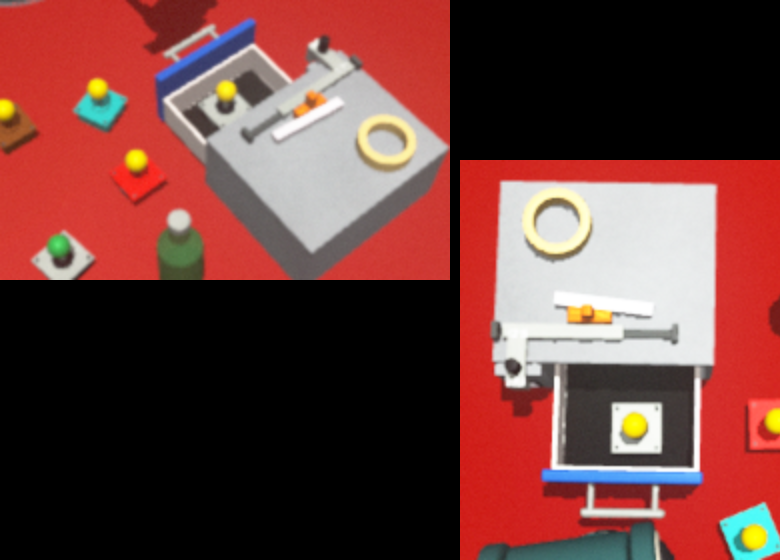

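The stick stands upright in the drawer, with its ball at (521.8, 56.9) as planned. Now to push the drawer shut by its handle.

```bash
python3 - <<'E'
from h import *
ex=np.array([.9995,-.03]);p=np.array([372,71.5])
r.line_to([*p,84],150)
q=p+ex*195
for k in range(3):
    g=r.line_to([*q,84],80,guard=18); s=r.state(); print(g,s['ee_pos'],s['contact_force'],s['time'])
    if s['ee_pos'][0]>505: break
save('top','pics/t4.png')
E
```

```text
True [525.64589137  66.7003689   82.89147221] [-1.02955444 -0.50760303  0.11922972] 13.8
```

```bash
python3 - <<'E'
from h import *
p=np.array(r.state()['ee_pos'])
g=r.line_to([p[0]+8,p[1]-.2,84],20,guard=18); s=r.state(); print(g,s['ee_pos'],s['contact_force'],s['time'])
r.line_to([p[0]-25,p[1]+.5,84],150)
A=att(np.pi/2-0.03)
r.line_to([p[0]-25,p[1]+.5,215],250);r.line_to([430,150,215],250); r.grip(0.5)
save('scene','pics/s5.png');save('top','pics/t5.png');print(r.state()['time'])
a=cv2.imread('pics/s5.png')[165:305,230:400];b=cv2.imread('pics/t5.png')[90:270,170:310]
o=np.zeros((560,800,3),np.uint8);o[:280,:340]=cv2.resize(a,(340,280));o[:540,350:770]=cv2.resize(b,None,fx=3,fy=3,interpolation=cv2.INTER_CUBIC);cv2.imwrite('pics/m5.png',o)
E
```

```text
True [525.25674613  66.39552469  81.82769987] [ 0.07576253  0.54495531 -0.65137629] 14.275
16.425
```

View pics/m5.png

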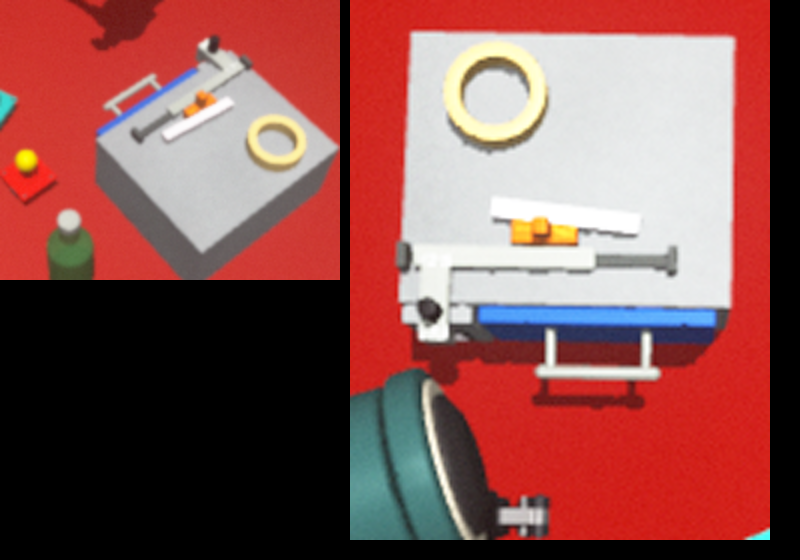

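The drawer is shut: the blue front is flush at (480–715,318) in the mosaic. The knob is at (429,311) there, close to the earlier estimate of (584,188).

```bash
python3 - <<'E'
from h import *
k=onz('top',196.3,193.4,166);print(k)
K=np.array([584.5,188.]);A=att(np.pi/2-0.03);d=np.array([-.03,-.9995])
r.line_to([*K,215],250,A)
print(r.line_to([*K,144.5],100,guard=8),r.state()['ee_pos'])
r.grip(0,25);s=r.state();print(s['opening'],s['finger_force'],s['ee_pos'],s['contact_force'])
if s['opening']>.05:
    p=np.array(s['ee_pos'])[:2]
    for n in range(2):
        g=r.line_to([*(p+d*66),144.5],60,guard=20);s=r.state();print(g,s['ee_pos'],s['contact_force'],s['time'],(np.array(s['ee_pos'])[:2]-p)@d)
        if (np.array(s['ee_pos'])[:2]-p)@d>45:break
save('top','pics/t6.png')
E
```

```text
[582.62131728 187.27710292 166.        ]
False [584.9827507  188.09642884 145.11942607]
0.16983229747296413 24.87203747034073 [585.27581952 188.43389725 145.73242433] [-0.37477323  1.47687172  3.39072435]
True [583.25976463 136.06181001 145.76435403] [0.570732   3.42661554 2.44590113] 19.2833 52.406382839484046
```

The bar moved 52 mm to a firm stop. Next, release it and take the wedge tab.

```bash
python3 - <<'E'
from h import *
r.grip(0.4); p=r.state()['ee_pos']; r.line_to([p[0],p[1],220],200)
A=att(np.pi/2-0.03); a=np.pi/2-0.135; d=-np.array([np.cos(a),np.sin(a)])
W=np.array([645.5,104.])
r.line_to([560,60,300],250)
im=save('top','pics/t7.png')
r.grip(0.5)
r.line_to([*W,220],250,att(a))
print(r.line_to([*W,149],80,guard=8),r.state()['ee_pos'])
r.grip(0,40);s=r.state();print(s['opening'],s['finger_force'],s['ee_pos'],s['contact_force'])
if s['opening']>.03:
    p=np.array(s['ee_pos'])[:2]
    g=r.line_to([*(p+d*46),149],40,guard=38);s=r.state();print(g,s['ee_pos'],s['contact_force'],s['time'],(np.array(s['ee_pos'])[:2]-p)@d)
E
```

```text
False [646.08638791 104.08619672 149.64843086]
0.13322418688224302 39.16188986040652 [646.03063012 104.22477536 149.95855975] [0.40159232 1.6330774  3.64078862]
False [641.51011423  70.56496173 149.95415369] [ 4.21771824 34.51678097  0.39236828] 24.4417 33.96197177435722
```

```bash
python3 - <<'E'
from h import *
s=r.state();print(s['opening'])
p=s['ee_pos']
r.grip(0.35); r.line_to([p[0],p[1],230],200); r.line_to([430,-60,260],250)
r.wait(.2);save('scene','pics/s8.png');save('top','pics/t8.png');print(r.state()['time'])
t=cv2.imread('pics/t8.png')
a=cv2.imread('pics/s8.png')[165:305,230:400];b=t[90:270,170:310]
im=t[:,:,::-1];print([x for x in blobs(im,(8,150,120),(20,255,255),4) if 200<x[0][0]<290 and x[0][1]<200])
o=np.zeros((560,800,3),np.uint8);o[:280,:340]=cv2.resize(a,(340,280));o[:540,350:770]=cv2.resize(b,None,fx=3,fy=3,interpolation=cv2.INTER_CUBIC);cv2.imwrite('pics/m8.png',o)
E
```

```text
0.13063074530015314
26.7667
[([248.9, 170.0], [239, 166, 21, 7, 51])]
```

View pics/m8.png

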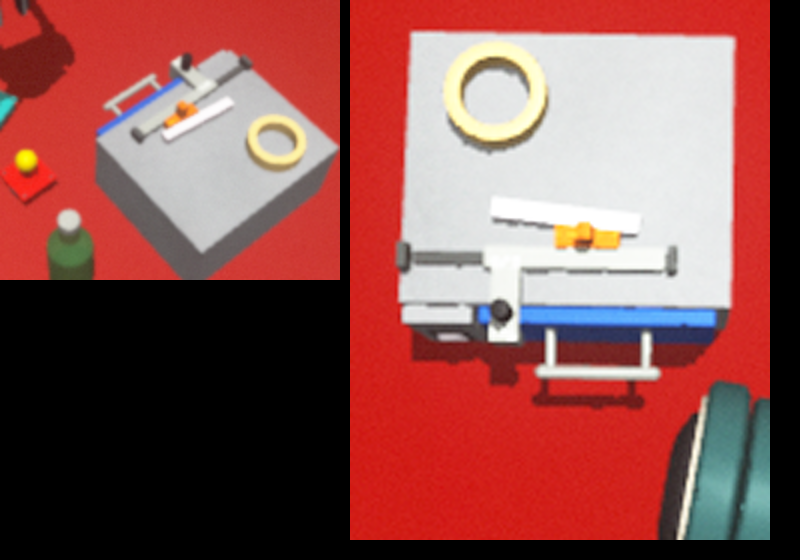

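The bar's knob has moved right to (502,310), with its tongue in front of the shut drawer. The wedge, with its tab at (584,232), has moved about 34 mm and sits against the bar. It held against a 34 N push, so it is at its end stop.

```bash
python3 -c "
from rig import r
print(r.close_job())"
```

```text
the job is handed in; nothing more can be done
None
```

I've handed the job in, but it returned no verdict: the yellow-ball joystick was placed upright in the drawer, the drawer is shut, the lock bar is at its right-hand stop, and the wedge moved about 34 mm and held against a 34 N push.

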